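Lay a matched pair of parallels on the oiling tray and press the spray cap

ROBOT

A 6-joint arm with a two-finger parallel gripper is mounted at the origin on a cart in front of the work surface, level with it; the furniture and walls round the work are solid. World frame = base frame: x ahead of the robot, y to its left, z up, the work surface at z = 0. Lengths are in m, angles in rad, forces in N, time in s.
With the tool pointing down it reaches from about 0.425 to 0.95 m from the base axis. Payload 14.7 kg.
Tool frame: the origin (TCP) lies on the front face of the gripper's body, between the roots of the fingers; the fingertips stand 73 mm ahead of it and the grasp point (between the pads) lies 54 mm ahead of it; z points along the fingers, y is the line along which they close (so a half turn about z gives the same grasp; the last joint's range is limited). The gripper opens to 85 mm and grips with 20 to 120 N. Pads are 22 mm wide; open, the fingers measure 114 mm over their backs; the gripper's body (76 mm by 85 mm) begins 54 mm behind the grasp point. The pads swing forward as they close: fully open they stand 13 mm farther back than shut.
Start: joints at [-1.203, 0.48, 1.596, -0, 1.065, -0.047], TCP at [0.262, -0.595, 0.304] pointing down, gripper open.
Joint ranges: [-2.75, 2.75], [-0.82, 2.05], [0.23, 2.67], [-1.56, 4.7], [0.09, 2.69], [-2.92, 2.92]. Speed limits (rad/s): [1.89, 1.89, 2.39, 3.01, 3.01, 3.01].

INTERFACE

Orientations are given as [roll, pitch, yaw] about the fixed x, y, z axes, in that order (R = Rz(yaw) Ry(pitch) Rx(roll)).
In Python, from plant import r, read_camera, camera_model, job gives the robot as it stands.
- The arm moves only by the tool jog_arm, never from a script. Its arguments are lists of equal length, an entry for each row: "travel": the shift along the tool's x, y, z in mm, a list of three; "twist": the turn about the tool's z in degrees. In form: {"travel": [[x, y, z], ...], "twist": [twist, ...]}. A call has 1 to 12 rows; each row is the pose to reach, as a shift and turn from the pose commanded when the call began, along the tool's axes at that moment; what a row does not reach only later rows make up. A row lasts 1/10 s, in which the tool goes at most 50 mm and 8.59 degrees, less where a joint would pass 70% of its speed; a pose out of reach is approached as far as the arm can. A call with a gripper value outside its range is refused whole. "claw" is the finger opening in mm, from 0 to 85.4, set as the call begins (left out, the last holds). The fingers move at their own pace and stop on an object; "squeeze" is the grip in N (left out, the last holds). Time passes only in rows, so rows that repeat a pose let the fingers close. It gives the time, the measured TCP pose, the force, the opening and the grip force at its end, in the units of the state.
- r.sense(): the state, without advancing time (a new reading comes with each control period).
- read_camera(name): name is "side" or "top" or "wrist"; returns (picture, depth): 420x560x3 uint8, red, green, blue; 420x560 float32, m along the optical axis (not along the pixel's ray), 0 where there is no reading.
- camera_model(name): a dict with "fx", "fy", "cx", "cy" (pixels), "cam_to_world" (4x4, takes a point from camera to world coordinates). Camera axes: x right, y down, z forward; pixel columns grow to the right and rows downward; lengths in m; the calibration is good to about 2 mm. A picture is of the moment at which its call begins: read the wrist's pose just before it. camera_model takes no time and is no camera call; for the wrist camera it gives the pose at the moment of the call.
- job.hand_in(): hands the job in; it is judged then, once.
The state is a dict: "time": time; "q": joint angles; "joint_velocities": joint speeds; "tau": joint torques, N m; "position": TCP position; "tcp_rot": TCP orientation; "force": force on the tool from outside, world axes, zero at the start; "wrist_torque": the same for the moment, N m; "grip_width": opening from 0.0 (shut) to 1.0 (fully open); "grasp_force": force on a finger pad.
Only numpy, scipy, OpenCV 4.12 (cv2) and the standard library are available. Lean on these libraries where they do the work, as an engineer would, in place of code of your own. Each camera call takes 0.05 s, during which the arm holds its last target. There are 200 camera calls.

TASK

Take the two steel parallels from the sloping rack under the lamp bar together in one grip, and set them down, not drop them, still side by side as a pair, standing on edge as they did in the rack, across both black ribs in the middle of the grey oiling tray with their lengths pointing toward the spray can. Let go of them, then press the can's red cap fully down and let it come back up. Leave the loose brush and the red blower where they lie.

Things in the scene. Friction and masses are not known exactly. Their poses are not given: they have to be found in the camera images.
- parallel_a: one of two identical bright steel bars with three dark cross holes, 90 long (x), 12 wide (y), 22 high (z), 0.15 kg. Origin: centre of its 12 mm wide underside. Both start on the rack's ramp, 3 mm apart, lengths up the slope, lower ends against the lip, z axes square to the ramp; this one starts on the rack's +y side.
- parallel_b: one of two identical bright steel bars with three dark cross holes, 90 long (x), 12 wide (y), 22 high (z), 0.15 kg. Origin: centre of its 12 mm wide underside. Both start on the rack's ramp, 3 mm apart, lengths up the slope, lower ends against the lip, z axes square to the ramp; this one starts on the rack's -y side.
- rack: fixed blue base, 158 x 124 mm, with an aluminium ramp 92 mm wide facing the robot. Origin: on the worktop, 89 mm in front of the base's front edge, mid-width; x away from the robot, z up. The ramp rises 24 degrees toward +x; its surface starts at x 109, z 30 at a lip (50 wide, 8 high) and runs 126 mm up. Nothing else stands on it beside the bars.
- lamp_edge (a point): middle of the lower front edge of the rack's lamp bar, at x 150, y 0, z 227 mm in the rack's frame. The bar, 36 mm deep (+x) and 126 mm wide, on two posts at x 235, y +-53 mm, overhangs the bars: a gripper cannot come down upright on them, but fits leaning back toward the robot about 24 degrees, square to the ramp.
- station: fixed grey oiling tray, 140 (x) by 110 mm (y), walls 4 thick, 12 high; two black ribs along y, 90 long, 8 wide, at x -28 and +28 mm, tops at z 14. Origin: on the worktop under the tray's centre; z up; x away from the robot toward the green and yellow spray can (upright axis at x 125, y 0; radius 24, foot 31; shoulder at z 110 mm).
- cap_top (a point): centre of the flat top of the spray can's red cap, 21 mm across, at about z 137 mm when up; it moves down with the cap. x, y, z as the station's.
- cap (a joint): how far the spray cap is pressed: 0 up, 0.006 m fully down. Sprung: about 1.2 N to start, 4.8 N fully down; it comes back up when let go.
- brush: loose brush lying on the worktop between rack and station, 83 mm long, 9 mm thick, length along its y. Bystander; origin: centre of its underside.
- blower: loose red rubber dust blower lying behind, 109 mm long (along its y), 50 mm across. Bystander; origin: centre of its underside.
Not all that is in view belongs to the job. What is shaped like the parallel_b but blue or orange is not meant. Leave any green or yellow look-alike of the parallel_a alone.

How it is judged:
On the way, in this order (a step that is already met when the one before it is completed fails the run):
1. both parallels are held by the fingers at once, lifted clear of the rack's ramp (contact force between the fingers and parallel_a above 0.5 N and contact force between the fingers and parallel_b above 0.5 N and z of each of parallel_a, parallel_b in the frame of rack above 0.09 m and contact force between each of parallel_a, parallel_b and rack below 0.05 N), for 0.2 s.
2. the pair rests on the tray's ribs, or just over them, side by side, while still held (x of parallel_a in the frame of station between -0.022 and 0.022 m and y of parallel_a in the frame of station between -0.028 and 0.028 m and z of parallel_a in the frame of station between 0.01 and 0.018 m and angle between each of parallel_a, parallel_b's own z axis and vertical below 0.1 rad and angle between the x axis of each of parallel_a, parallel_b and the x axis of station, either way round below 0.2 rad and x of parallel_b in the frame of station between -0.022 and 0.022 m and y of parallel_b in the frame of station between -0.028 and 0.028 m and z of parallel_b in the frame of station between 0.01 and 0.018 m and distance between parallel_a and parallel_b below 0.018 m and angle between the x axis of parallel_a and the x axis of parallel_b, either way round below 0.12 rad and contact force between the fingers and parallel_a above 0.5 N and contact force between the fingers and parallel_b above 0.5 N), for 0.05 s.
3. with the pair lying released on the ribs, the cap is pressed down at least 5 mm (x of parallel_a in the frame of station between -0.022 and 0.022 m and y of parallel_a in the frame of station between -0.028 and 0.028 m and z of parallel_a in the frame of station between 0.01 and 0.018 m and angle between each of parallel_a, parallel_b's own z axis and vertical below 0.1 rad and angle between the x axis of each of parallel_a, parallel_b and the x axis of station, either way round below 0.2 rad and x of parallel_b in the frame of station between -0.022 and 0.022 m and y of parallel_b in the frame of station between -0.028 and 0.028 m and z of parallel_b in the frame of station between 0.01 and 0.018 m and distance between parallel_a and parallel_b below 0.018 m and angle between the x axis of parallel_a and the x axis of parallel_b, either way round below 0.12 rad and contact force between the fingers and parallel_a below 0.05 N and contact force between the fingers and parallel_b below 0.05 N and value of joint cap above 0.005 m), for 0.05 s.
At the end, for the whole second after the job is handed in: Parallels released, at rest, on edge (0.1 rad) on both ribs (undersides z 10-18 mm), centres within 22 mm (x) and 28 mm (y) of the tray's centre, along its x within 0.2 rad, within 0.12 rad of each other, centres at most 18 mm apart (12 touching); cap up (under 1 mm) (x of parallel_a in the frame of station between -0.022 and 0.022 m and y of parallel_a in the frame of station between -0.028 and 0.028 m and z of parallel_a in the frame of station between 0.01 and 0.018 m and angle between each of parallel_a, parallel_b's own z axis and vertical below 0.1 rad and angle between the x axis of each of parallel_a, parallel_b and the x axis of station, either way round below 0.2 rad and x of parallel_b in the frame of station between -0.022 and 0.022 m and y of parallel_b in the frame of station between -0.028 and 0.028 m and z of parallel_b in the frame of station between 0.01 and 0.018 m and distance between parallel_a and parallel_b below 0.018 m and angle between the x axis of parallel_a and the x axis of parallel_b, either way round below 0.12 rad and contact force between the fingers and parallel_a below 0.05 N and contact force between the fingers and parallel_b below 0.05 N and linear speed of each of parallel_a, parallel_b below 0.02 m/s and value of joint cap below 0.001 m).
It fails at once if the cap is pressed while a parallel is not yet in the tray (value of joint cap above 0.004 m and horizontal distance between any of parallel_a, parallel_b and station above 0.05 m).
It fails at once if a bystander (brush, blower) is moved more than 25 mm (distance of any of brush, blower from where it was at the start of the episode above 0.025 m).
It also fails if it takes over 54 s, if anything falls off the work surface, if the arm or the gripper's body presses on something with over 40 N, if the wrist force passes 120 N, or if a joint passes its speed limit or range.

## Working session

There is one attempt and no reset: what is moved stays moved. The work goes in short steps, Python scripts to look and compute and a tool call to move; the robot and the scene stay as the last step left them, time stands still between calls to the robot, and variables do not carry over. Pictures are saved under pics/ and viewed, at most 10 in all, crops included, and the job is handed in when it is done.

Besides the shell and the picture viewer there is one more tool, called after "Request:" as name(argument=value, ...) on one line, values as JSON. jog_arm: Moves the arm, as the interface text tells. Its arguments: {"type":"object","properties":{"travel":{"type":"array"},"twist":{"type":"array"},"claw":{"type":"number"},"squeeze":{"type":"number"}},"required":["travel","twist"]}

```bash
mkdir -p pics; python3 - <<'E'
from plant import r, read_camera, camera_model
import cv2,numpy as np
for n in ("side","top"):
    p,d=read_camera(n); cv2.imwrite(f"pics/{n}1.png",p[:,:,::-1]); np.save(f"pics/{n}1.npy",d)
    m=camera_model(n); print(n,m["fx"],m["fy"],m["cx"],m["cy"]); print(np.round(m["cam_to_world"],4).tolist())
    np.save(f"pics/{n}_T.npy",m["cam_to_world"])
s=r.sense(); print(s["time"],s["position"],s["tcp_rot"],s["grip_width"])
E
```

```text
side 418.2074228469031 418.2074228469031 277.88875377040364 214.76830605623525
[[0.8443, -0.2175, 0.4897, 0.0428], [-0.5353, -0.3005, 0.7894, -0.9335], [-0.0246, -0.9286, -0.3702, 0.5076], [0.0, 0.0, 0.0, 1.0]]
top 480.254058673309 480.254058673309 281.6646650475988 218.9121043226577
[[0.0188, -0.9877, 0.155, 0.3426], [-0.9998, -0.0188, 0.0017, -0.1646], [0.0013, -0.155, -0.9879, 1.2416], [0.0, 0.0, 0.0, 1.0]]
0.1 [ 0.26188305 -0.59458632  0.30334196] [-3.14049116e+00 -2.58219321e-05  4.14850075e-01] 0.9961420218742391
```

View pics/top1.png

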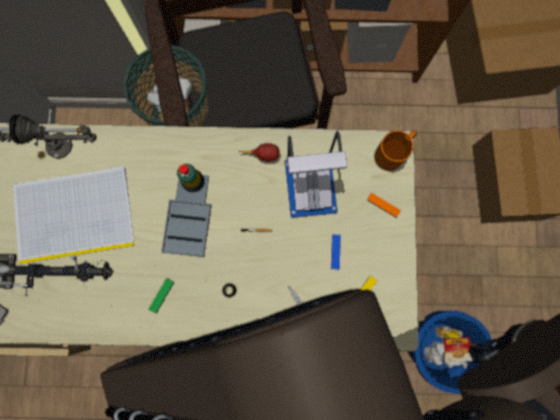

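View pics/side1.png

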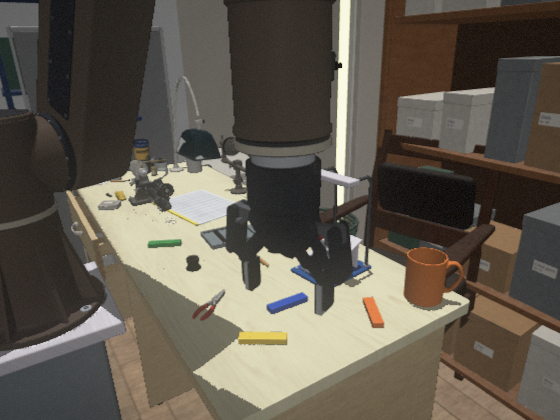

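The top view shows the rack with its two bars at about (313,188), the tray at (187,228), the red cap at (184,170), the brush at (256,230) and the blower at (265,152). The look-alikes are blue (336,251), orange (384,205), green (161,296) and yellow (368,286). The steel pair on the rack's ramp fits the description, and I'll confirm it in an enlarged crop.

```bash
python3 - <<'E'
import cv2
a=cv2.imread("pics/top1.png")[125:265,155:355]
cv2.imwrite("pics/crop1.png",cv2.resize(a,None,fx=4,fy=4,interpolation=cv2.INTER_CUBIC))
E
```

```text
(no output)
```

View pics/crop1.png

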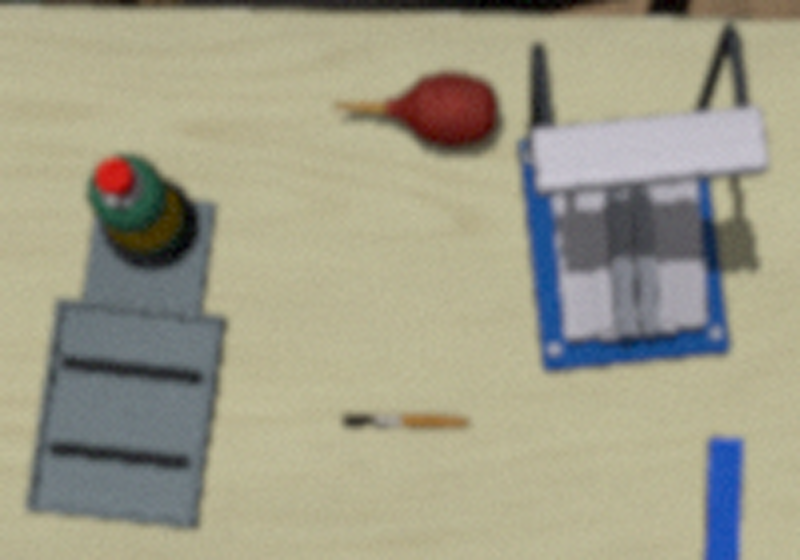

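The crop confirms two bright steel bars with dark holes on the ramp, at about crop (635,285). The tray corners are at (57,300), (224,320), (197,527) and (28,510), the cap is at (115,177), and the rack's front corners are at (546,370) and (730,352).

```bash
cat > h.py <<'E'
import numpy as np
K={"top":(480.254,281.66,218.91),"side":(418.207,277.89,214.77)}
def onz(n,u,v,z):
    T=np.load(f"pics/{n}_T.npy"); f,cx,cy=K[n]
    d=T[:3,:3]@[(u-cx)/f,(v-cy)/f,1]; return T[:3,3]+d*(z-T[2,3])/d[2]
def dep(n,u,v,D):
    T=np.load(f"pics/{n}_T.npy"); f,cx,cy=K[n]
    d=D[int(round(v)),int(round(u))]; return T[:3,3]+T[:3,:3]@[(u-cx)/f*d,(v-cy)/f*d,d]
c=lambda u,v:(155+(u-1.5)/4,125+(v-1.5)/4)
E
python3 - <<'E'
from h import *
np.set_printoptions(precision=4,suppress=True)
D=np.load("pics/top1.npy")
P=[onz("top",*c(*p),.012) for p in [(57,300),(224,320),(197,527),(28,510)]]
for p in P: print(p)
print("ctr",np.mean(P,0), "yaws",[np.arctan2(*(b-a)[[1,0]]) for a,b in((P[3],P[0]),(P[2],P[1]))],"sizes",[np.linalg.norm(P[i]-P[i-1]) for i in range(4)])
R=[onz("top",*c(*p),.014) for p in [(63,362),(202,378),(52,449),(188,462)]]
print("ribs ctr",np.mean(R,0),[np.linalg.norm(R[0]-R[1]),np.linalg.norm(R[2]-R[3])],"yaw",[np.arctan2(-(R[1]-R[0])[0],-(R[1]-R[0])[1])*-1, np.arctan2((R[0]+R[1]-R[2]-R[3])[1],(R[0]+R[1]-R[2]-R[3])[0])])
print("cap",onz("top",*c(115,177),.137),dep("top",*c(115,177),D))
print("table",dep("top",*c(400,300),D),"tray floor",dep("top",*c(120,415),D))
for q in [(640,356),(556,355),(720,335),(536,220),(715,250)]: print("base",q,dep("top",*c(*q),D))
for q in [(546,370),(730,352)]: print("front corner z18", [onz("top",*c(*q),z) for z in (.012,.018,.024)])
for q in [(580,310),(690,300),(580,240),(690,240),(622,310),(648,310),(622,250),(648,250)]: print("ramp/bar",q,dep("top",*c(*q),D))
for q in [(560,165),(740,150)]: print("lamp",dep("top",*c(*q),D))
E
```

```text
[0.5809 0.1324 0.012 ]
[0.5697 0.0231 0.012 ]
[0.4348 0.0347 0.012 ]
[0.4436 0.1434 0.012 ]
ctr [0.5072 0.0834 0.012 ] yaws [np.float64(-0.07996151964792977), np.float64(-0.0860765530602907)] sizes [np.float64(0.137742356486557), np.float64(0.10993610706977039), np.float64(0.13546535866475862), np.float64(0.10908154972982323)]
ribs ctr [0.5075 0.0833 0.014 ] [np.float64(0.09084285233550769), np.float64(0.08803118595566303)] yaw [np.float64(-0.09664847711382622), np.float64(-0.09455680694504484)]
cap [0.6314 0.072  0.137 ] [0.6318 0.0724 0.1356]
table [ 0.5872 -0.0904  0.0016] tray floor [0.5066 0.0883 0.0085]
base (640, 356) [ 0.5524 -0.2483  0.0045]
base (556, 355) [ 0.5508 -0.1933  0.0119]
base (720, 335) [ 0.5669 -0.3003  0.0066]
base (536, 220) [ 0.6413 -0.1789  0.008 ]
base (715, 250) [ 0.6236 -0.2969  0.0069]
front corner z18 [array([ 0.5408, -0.187 ,  0.012 ]), array([ 0.5398, -0.1869,  0.018 ]), array([ 0.5388, -0.1868,  0.024 ])]
front corner z18 [array([ 0.5549, -0.3062,  0.012 ]), array([ 0.5538, -0.3056,  0.018 ]), array([ 0.5528, -0.3049,  0.024 ])]
ramp/bar (580, 310) [ 0.5762 -0.2077  0.0355]
ramp/bar (690, 300) [ 0.5844 -0.2781  0.0337]
ramp/bar (580, 240) [ 0.6171 -0.2063  0.0569]
ramp/bar (690, 240) [ 0.619  -0.276   0.0541]
ramp/bar (622, 310) [ 0.5718 -0.233   0.0608]
ramp/bar (648, 310) [ 0.5732 -0.2497  0.0555]
ramp/bar (622, 250) [ 0.6069 -0.2318  0.0755]
ramp/bar (648, 250) [ 0.6074 -0.248   0.0746]
lamp [ 0.6156 -0.1886  0.2401]
lamp [ 0.625  -0.2849  0.2431]
```

Request:
jog_arm(travel=[[0,0,0]], twist=[[0,0,0]])

```text
validation failed for argument at $.tw...
```

```bash
python3 - <<'E'
# wrist silhouette in TCP frame from the side depth
import numpy as np
from scipy.spatial.transform import Rotation as R
from h import *
D=np.load("pics/side1.npy"); T=np.load("pics/side_T.npy"); f,cx,cy=K["side"]
v,u=np.mgrid[0:420,0:560]; P=np.stack([(u-cx)/f*D,(v-cy)/f*D,D],-1)[D>0]@T[:3,:3].T+T[:3,3]
Q=(P-[.26188,-.59459,.30334])@R.from_euler("xyz",[np.pi,0,.415]).as_matrix()
Q=Q[(np.hypot(Q[:,0],Q[:,1])<.12)&(Q[:,2]<.09)]
for z in np.arange(-.36,.09,.02):
    q=Q[abs(Q[:,2]-z)<.01]
    if len(q): print(round(z,2),len(q),np.round(np.percentile(q[:,0],[1,99])*1e3),np.round(np.percentile(q[:,1],[1,99])*1e3), "rmax",np.round(np.percentile(np.hypot(q[:,0],q[:,1]),[1,98])*1e3))
E
```

```text
-0.24 1434 [-48.  12.] [-32.  44.] rmax [43. 49.]
-0.22 2841 [-47.  12.] [-30.  44.] rmax [43. 47.]
-0.2 2726 [-47.  31.] [-30.  44.] rmax [43. 47.]
-0.18 2582 [-47.  40.] [-30.  44.] rmax [43. 48.]
-0.16 2347 [-47.  12.] [-29.  44.] rmax [43. 47.]
-0.14 2292 [-49.  13.] [-31.  46.] rmax [43. 49.]
-0.12 1594 [-49.  13.] [-32.  46.] rmax [30. 49.]
-0.1 1693 [-39.  17.] [-30.  35.] rmax [29. 39.]
-0.08 1487 [-39.  10.] [-25.  36.] rmax [35. 39.]
-0.06 1025 [-39.   9.] [-24.  36.] rmax [27. 39.]
-0.04 2212 [-21.  10.] [-68.  67.] rmax [11. 68.]
-0.02 1783 [-21.  14.] [-71.  70.] rmax [11. 71.]
0.0 1801 [-18.  12.] [-74.  72.] rmax [11. 74.]
0.02 612 [-15.  10.] [-69.  67.] rmax [41. 69.]
0.04 589 [-13.   9.] [-57.  55.] rmax [43. 57.]
0.06 141 [-13.  11.] [-53.  53.] rmax [43. 53.]
```

Request:
jog_arm(travel=[[0,0,-50],[0,0,-100],[0,0,-150],[0,0,-200],[0,0,-250],[0,0,-300],[0,0,-350],[0,0,-400],[0,0,-450],[0,0,-500],[0,0,-550],[0,0,-600]], twist=[0,0,0,0,0,0,0,0,0,0,0,0])

```text
time: 1.3
position: [0.2541, -0.5772, 0.8379]
tcp_rot: [3.13, -0.0, 0.415]
force: [-3.4, 4.5, 10.4]
grip_width: 0.997
grasp_force: 0.0
```

Request:
jog_arm(travel=[[0,0,-50],[0,0,-100],[0,0,-150],[0,0,-200],[0,0,-200]], twist=[0,0,0,0,0])

```text
time: 1.8
position: [0.2247, -0.5104, 0.8954]
tcp_rot: [3.096, 0.0, 0.415]
force: [0.1, -1.0, 0.0]
grip_width: 0.996
grasp_force: 0.0
```

Request:
jog_arm(travel=[[0,0,50],[0,0,100],[0,0,150],[0,0,150],[0,0,150]], twist=[0,0,0,0,0])

```text
time: 2.3
position: [0.2275, -0.5166, 0.739]
tcp_rot: [3.105, -0.0, 0.415]
force: [-0.5, -0.1, -0.2]
grip_width: 0.996
grasp_force: 0.0
```

```bash
cat >> h.py <<'E'
from scipy.spatial.transform import Rotation as Ro
def state():
    from plant import r
    s=r.sense(); return s,np.array(s["position"]),Ro.from_euler("xyz",s["tcp_rot"])
def want(pos,tiltdir=.117,tilt=0.,flip=True):
    """tool rotation: z=fingers tilted outward by tilt along tiltdir; x = -dir if flip"""
    d=np.array([np.cos(tiltdir),np.sin(tiltdir),0]); z=np.sin(tilt)*d+[0,0,-np.cos(tilt)]
    x=-(np.cos(tilt)*d+[0,0,np.sin(tilt)])*(1 if flip else -1)
    return np.array(pos),Ro.from_matrix(np.c_[x,np.cross(z,x),z])
def go(pos,Rt=None):
    s,p,R=state(); t=R.inv().apply(np.array(pos)-p)*1e3
    msg=f"t={s['time']:.2f} travel {np.round(t,1)}"
    if Rt is not None:
        rv=(R.inv()*Rt).as_rotvec(degrees=True); msg+=f" rotvec(tool,deg) {np.round(rv,2)}"
    print(msg)
E
python3 - <<'E'
from h import *
np.set_printoptions(precision=3,suppress=True)
s,p,R=state(); print(s["q"])
D=np.load("pics/top1.npy"); T=np.load("pics/top_T.npy"); f,cx,cy=K["top"]
v,u=np.mgrid[0:420,0:560]; P=np.stack([(u-cx)/f*D,(v-cy)/f*D,D],-1)[D>0]@T[:3,:3].T+T[:3,3]
for x0 in np.arange(.4,1.2,.1):
    print(round(x0,1),[ (round(float(q.max()),2) if len(q) else None) for y0 in np.arange(-.4,.5,.1) for q in [P[(P[:,0]>=x0)&(P[:,0]<x0+.1)&(P[:,1]>=y0)&(P[:,1]<y0+.1)][:,2]]])
go([.6,.11,.6],want([0,0,0])[1])
E
```

```text
[-1.211  0.216  0.969  0.003  1.92  -0.054]
0.4 [0.02, 0.02, 0.01, 0.01, 0.02, 0.02, 0.18, 0.18, 0.13]
0.5 [0.02, 0.08, 0.05, 0.01, 0.02, 0.02, 0.01, 0.01, 0.01]
0.6 [0.02, 0.25, 0.25, 0.04, 0.14, 0.03, 0.16, 0.18, 0.21]
0.7 [0.01, 0.23, 0.06, 0.05, 0.01, 0.01, 0.2, 0.2, 0.22]
0.8 [None, None, -0.26, -0.26, -0.07, -0.05, -0.07, None, None]
0.9 [-0.05, -0.05, -0.26, -0.26, -0.08, -0.05, -0.05, -0.08, None]
1.0 [-0.05, -0.05, -0.26, -0.26, -0.08, -0.05, 0.1, 0.09, -0.74]
1.1 [-0.73, -0.05, -0.26, -0.26, -0.26, -0.06, 0.07, 0.02, 0.02]
t=2.30 travel [ 593.4 -428.1  123.8] rotvec(tool,deg) [   0.48    2.96 -162.91]
```

Request:
jog_arm(travel=[[37,-20,16],[74,-40,32],[111,-60,48],[148,-80,64],[185,-100,80],[222,-120,96],[259,-140,112],[296,-160,128],[333,-180,144],[370,-200,160],[407,-220,176],[444,-240,192]], twist=[-8.5,-17,-25.5,-34,-42.5,-51,-59.5,-68,-76.5,-85,-93.5,-102])

```text
time: 3.5
position: [0.5417, -0.1254, 0.5412]
tcp_rot: [-3.132, 0.043, 2.202]
force: [0.0, -0.1, -0.6]
grip_width: 1.0
grasp_force: 0.0
```

```bash
python3 - <<'E'
from h import *
s,p,R=state(); print(p,s["q"],s["tcp_rot"])
go([.78,.15,.4],want([0,0,0])[1])
E
```

```text
[ 0.54166517 -0.12538328  0.54123683] [-0.26312814  0.17842301  1.46562086 -0.03522206  1.47008294 -0.89060917] [-3.13151153  0.0434046   2.20155655]
t=3.50 travel [ 87.9 356.3 134. ] rotvec(tool,deg) [ -1.84   1.95 -60.57]
```

Request:
jog_arm(travel=[[11,45,17],[22,90,34],[33,135,51],[44,180,68],[55,225,85],[66,270,102],[77,315,118],[88,356,134]], twist=[-8.5,-17,-25.5,-34,-42.5,-51,-57,-60.5])

```text
time: 4.3
position: [0.7818, 0.1485, 0.3995]
tcp_rot: [-3.099, 0.012, -3.027]
force: [1.3, -0.1, 0.2]
grip_width: 0.997
grasp_force: 0.0
```

```bash
python3 - <<'E'
from h import *
s,p,R=state(); print(p,s["q"],s["tcp_rot"])
go([1.3,.25,.4],want([0,0,0],tilt=.419)[1])
E
```

```text
[0.78184661 0.1485376  0.39948297] [ 0.16601205  0.64137156  1.07686501 -0.04403754  1.41365669 -1.51215832] [-3.09866513  0.01208502 -3.02727747]
t=4.30 travel [-526.3   41.9    4. ] rotvec(tool,deg) [ -2.46 -23.31   0.35]
```

Request:
jog_arm(travel=[[-50,4,0],[-100,8,0],[-150,12,0],[-200,16,0],[-250,20,0],[-300,24,0],[-350,28,0],[-400,32,0],[-450,36,0],[-500,40,0],[-550,44,0],[-600,48,0]], twist=[0,0,0,0,0,0,0,0,0,0,0,0])

```text
time: 5.5
position: [0.981, 0.1833, 0.3376]
tcp_rot: [-3.102, 0.059, -3.03]
force: [-1.1, 0.8, -0.5]
grip_width: 1.0
grasp_force: 0.0
```

```bash
python3 - <<'E'
from h import *
s,p,R=state(); print(p,s["q"],s["tcp_rot"])
go([1.3,.25,.4],want([0,0,0],tilt=.419)[1])
E
```

```text
[0.98102874 0.18327954 0.33762124] [ 0.16714254  1.12475152  0.23580638 -0.0432627   1.72423948 -1.5217736 ] [-3.10205612  0.05894304 -3.03013512]
t=5.50 travel [-327.5   29.1  -44.3] rotvec(tool,deg) [ -2.32 -20.63   0.1 ]
```

Request:
jog_arm(travel=[[-2850,150,-950],[-2850,150,-950],[-2850,150,-950],[-2850,150,-950]], twist=[0,0,0,0])

```text
time: 5.9
position: [0.9896, 0.1818, 0.354]
tcp_rot: [-3.105, 0.103, -3.028]
force: [-0.4, -0.3, -0.5]
grip_width: 0.997
grasp_force: 0.0
```

```bash
python3 - <<'E'
from h import *
s,p,R=state(); print(p,s["q"],s["tcp_rot"])
go([1.3,.25,.4],want([0,0,0],tilt=.419)[1])
E
```

```text
[0.98961461 0.18179691 0.3539959 ] [ 0.16394478  1.10916973  0.23559221 -0.04198726  1.69555102 -1.52545876] [-3.10511276  0.10314629 -3.02843926]
t=5.90 travel [-319.2   32.2  -14.4] rotvec(tool,deg) [ -2.13 -18.1    0.12]
```

Request:
jog_arm(travel=[[-20,48,-5],[-2900,600,-700],[-2900,500,-700],[-2900,400,-700],[-2900,400,-600],[-2900,400,-600],[-2900,400,-600],[-2900,400,-500],[-2900,400,-500],[-2900,400,-500],[-2900,400,-400],[-2900,400,-400]], twist=[0,0,0,0,0,0,0,0,0,0,0,0])

```text
time: 7.1
position: [0.9971, 0.2334, 0.3405]
tcp_rot: [-3.11, 0.148, -3.027]
force: [-0.9, 0.0, -0.5]
grip_width: 0.999
grasp_force: 0.0
```

```bash
python3 - <<'E'
from h import *
s,p,R=state(); print(p,s["q"],s["tcp_rot"])
go([1.3,.25,.4],want([0,0,0],tilt=.419)[1])
E
```

```text
[0.99712174 0.2333544  0.34050457] [ 0.21362335  1.1245155   0.23586841 -0.04572471  1.63648306 -1.47597987] [-3.11040531  0.14841626 -3.02677679]
t=7.10 travel [-308.3  -18.6  -13.5] rotvec(tool,deg) [ -1.81 -15.5    0.12]
```

Request:
jog_arm(travel=[[-2900,150,-500],[-2900,150,-500]], twist=[0,0])

```text
time: 7.3
position: [1.0107, 0.2303, 0.3455]
tcp_rot: [-3.115, 0.193, -3.025]
force: [0.6, 0.3, -0.5]
grip_width: 1.001
grasp_force: 0.0
```

Request:
jog_arm(travel=[[-2900,150,-400],[-2900,150,-400]], twist=[0,0])

```text
time: 7.5
position: [1.0236, 0.2273, 0.3515]
tcp_rot: [-3.12, 0.237, -3.025]
force: [0.0, 0.2, -1.0]
grip_width: 0.995
grasp_force: 0.0
```

Request:
jog_arm(travel=[[-2900,150,-300]], twist=[0])

```text
time: 7.6
position: [1.0334, 0.2269, 0.3552]
tcp_rot: [-3.123, 0.271, -3.024]
force: [0.6, -0.2, 0.2]
grip_width: 0.997
grasp_force: 0.0
```

Request:
jog_arm(travel=[[-2900,150,-300]], twist=[0])

```text
time: 7.7
position: [1.0435, 0.2267, 0.361]
tcp_rot: [-3.127, 0.308, -3.023]
force: [-0.5, 0.5, 0.1]
grip_width: 0.996
grasp_force: 0.0
```

```bash
python3 - <<'E'
from h import *
s,p,R=state(); print(p,s["q"],s["tcp_rot"])
go([1.3,.25,.4],want([0,0,0],tilt=.419)[1])
E
```

```text
[1.04349059 0.22669739 0.36101278] [ 0.19627061  1.11439402  0.23606104 -0.03842925  1.48508239 -1.49328833] [-3.12684434  0.30808712 -3.02315573]
t=7.70 travel [-257.2   -6.6   41. ] rotvec(tool,deg) [-0.81 -6.35  0.12]
```

Request:
jog_arm(travel=[[-2900,150,-100]], twist=[0])

```text
time: 7.8
position: [1.0539, 0.2266, 0.3661]
tcp_rot: [-3.13, 0.345, -3.023]
force: [0.3, -0.4, 1.2]
grip_width: 1.003
grasp_force: 0.0
```

Request:
jog_arm(travel=[[-2900,150,0]], twist=[0])

```text
time: 7.9
position: [1.0642, 0.2266, 0.3702]
tcp_rot: [-3.134, 0.381, -3.022]
force: [-0.2, -0.5, 0.9]
grip_width: 1.0
grasp_force: 0.0
```

Request:
jog_arm(travel=[[-25,1,0],[-25,1,0]], twist=[0,0])

```text
time: 8.1
position: [1.0689, 0.2261, 0.3731]
tcp_rot: [-3.136, 0.399, -3.022]
force: [0.5, -0.3, 0.4]
grip_width: 0.999
grasp_force: 0.0
```

```bash
python3 - <<'E'
from h import *
s,p,R=state(); print(p,s["q"],s["tcp_rot"])
a=.117; e=np.array([np.cos(a),np.sin(a),0]); O=np.array([.4599,-.2571,0])
Rt=want([0,0,0],tilt=.419)[1]
bot=O+.150*e+[0,0,.0483]; n=-Rt.as_matrix()[:,2]
print("bar mid underside",bot,"tcp",bot+.075*n,"pre",bot+.235*n)
go(bot+.235*n-.12*e+[0,0,.06],Rt); go(bot+.235*n,Rt)
E
```

```text
[1.06890706 0.22614086 0.37311906] [ 0.18992636  1.1117425   0.23567611 -0.03402298  1.39690803 -1.49970265] [-3.13550361  0.39865619 -3.02238868]
bar mid underside [ 0.6088745  -0.23959001  0.0483    ] tcp [ 0.57856957 -0.24315196  0.11681222] pre [ 0.51391906 -0.25075077  0.26297162]
t=8.10 travel [ 690.2 -408.7 -233.8] rotvec(tool,deg) [-0.3  -1.17  0.12]
t=8.10 travel [ 602.9 -408.3 -131.9] rotvec(tool,deg) [-0.3  -1.17  0.12]
```

Request:
jog_arm(travel=[[-28,2,2],[-28,2,2]], twist=[-0.1,-0.1])

```text
time: 8.3
position: [1.0749, 0.2272, 0.3747]
tcp_rot: [-3.137, 0.42, -3.02]
force: [-0.6, 0.5, -0.6]
grip_width: 1.0
grasp_force: 0.0
```

```bash
python3 - <<'E'
from h import *
go([.53,-.10,.40],want([0,0,0],tilt=.419)[1]); go([.514,-.251,.263])
E
```

```text
t=8.30 travel [ 519.9 -259.9 -258.4] rotvec(tool,deg) [-0.17  0.03  0.24]
t=8.30 travel [ 607.  -407.3 -146.5]
```

Request:
jog_arm(travel=[[40,-20,-20],[80,-40,-40],[120,-60,-60],[160,-80,-80],[200,-100,-100],[240,-120,-120],[280,-140,-140],[320,-160,-160],[360,-180,-180],[400,-200,-200],[440,-220,-220],[480,-240,-240]], twist=[0,0,0,0,0,0,0,0,0,0,0,0])

```text
time: 9.5
position: [0.6232, -0.043, 0.3973]
tcp_rot: [-3.137, 0.419, -3.02]
force: [0.8, -0.3, 1.0]
grip_width: 0.997
grasp_force: 0.0
```

```bash
python3 - <<'E'
from h import *
s,p,R=state(); print(p,s["q"],s["tcp_rot"])
go([.514,-.251,.263],want([0,0,0],tilt=.419)[1])
E
```

```text
[ 0.62324331 -0.043003    0.39726306] [-0.17169033  0.2074822   1.83536184  0.17601183  0.70172595 -1.97518314] [-3.13652562  0.4193712  -3.01955942]
t=9.50 travel [ 176.8 -192.8   69.1] rotvec(tool,deg) [-0.17  0.02  0.26]
```

```bash
cat > kin.py <<'E'
from h import *
from scipy.optimize import least_squares
dat=[([-1.203,.48,1.596,0,1.065,-.047],[.262,-.595,.304]),([-1.211,.216,.969,.003,1.92,-.054],[.2275,-.5166,.739]),
([-.26312814,.17842301,1.46562086,-.03522206,1.47008294,-.89060917],[.5417,-.1254,.5412]),
([.16714254,1.12475152,.23580638,-.0432627,1.72423948,-1.5217736],[.9810,.1833,.3376]),
([.18992636,1.1117425,.23567611,-.03402298,1.39690803,-1.49970265],[1.0689,.2261,.3731]),
([-.17169033,.2074822,1.83536184,.17601183,.70172595,-1.97518314],[.6232,-.043,.3973])]
def fk(q,k):
    h,l1,l2,L,d=k; A=lambda ax,t:Ro.from_euler(ax,t)
    R=A("z",q[0]); p=np.array([0,0,h]); R=R*A("y",q[1]); p=p+R.apply([0,d,l1]); R=R*A("y",q[2])
    R=R*A("z",q[3]); p=p+R.apply([0,0,l2]); R=R*A("y",q[4]); p=p+R.apply([0,0,L]); R=R*A("z",q[5]+np.pi/2)
    return p,R
sol=least_squares(lambda k:np.concatenate([fk(q,k)[0]-p for q,p in dat]),[.2,.5,.5,.3,.03]); k=sol.x
lo=[-2.75,-.82,.23,-1.56,.09,-2.92]; hi=[2.75,2.05,2.67,4.7,2.69,2.92]
def ik(p,Rt,q0):
    f=lambda q:np.r_[fk(q,k)[0]-p,(fk(q,k)[1].inv()*Rt).as_rotvec()*.3]
    s=least_squares(f,np.clip(q0,np.array(lo)+1e-3,np.array(hi)-1e-3),bounds=(lo,hi)); return s.x,np.abs(s.fun).max()
E
python3 - <<'E'
from kin import *
np.set_printoptions(precision=3,suppress=True)
print(k,abs(sol.fun).max())
s,p,R=state(); print("rot chk",(fk(s["q"],k)[1].inv()*R).as_rotvec())
q=np.array(s["q"])
for t in ([.514,-.251,.263],[.56,-.245,.16],[.5786,-.2432,.1168],[.5786,-.2432,.2168]):
    q,e=ik(np.array(t),R,q); print(t,q,e)
E
```

```text
[0.27  0.605 0.442 0.288 0.03 ] 0.016026886868275247
rot chk [-0.  0.  0.]
[0.514, -0.251, 0.263] [-0.65   0.292  2.098  0.602  0.518 -2.835] 2.6621992370995384e-12
[0.56, -0.245, 0.16] [-0.567  0.488  2.087  0.738  0.345 -2.92 ] 0.011426686077591926
[0.5786, -0.2432, 0.1168] [-0.534  0.572  2.058  0.761  0.296 -2.92 ] 0.01916631982120603
[0.5786, -0.2432, 0.2168] [-0.564  0.421  2.035  0.652  0.432 -2.818] 2.513331586132679e-08
```

```bash
python3 - <<'E'
from kin import *
from plant import read_camera
import cv2
np.set_printoptions(precision=3,suppress=True)
s,p,R=state()
for n in ("side","top"):
    pic,D=read_camera(n); cv2.imwrite(f"pics/{n}2.png",pic[:,:,::-1])
    T=np.load(f"pics/{n}_T.npy"); f,cx,cy=K[n]
    v,u=np.mgrid[0:420,0:560]; P=np.stack([(u-cx)/f*D,(v-cy)/f*D,D],-1)[D>0]@T[:3,:3].T+T[:3,3]
    Q=R.inv().apply(P-p)*1e3; Q=Q[(abs(Q[:,0])<120)&(abs(Q[:,1])<60)]
    for z in range(-160,20,20):
        q=Q[abs(Q[:,2]-z)<10]
        if len(q): print(n,z,len(q),"x",np.percentile(q[:,0],[1,99]),"y",np.percentile(q[:,1],[1,99]))
lo[5]=-4;
q=np.array(s["q"])
for t in ([.5786,-.2432,.1168],):
  for tl in (.419,.35):
    print(tl,*ik(np.array(t),want(0,tilt=tl)[1],q), *ik(np.array(t),want(0,tilt=tl,flip=False)[1],[-.4,.57,2.06,-.6,.4,.3]))
E
```

```text
side -160 391 x [-29.378  47.993] y [-45.176  16.633]
side -140 395 x [-29.594  49.081] y [-46.187  21.145]
side -120 273 x [-29.395  49.402] y [-46.004  19.107]
side -100 310 x [-28.246  39.586] y [-36.323  22.06 ]
side -80 280 x [-22.104  40.117] y [-36.988  15.588]
side -60 192 x [-19.206  39.609] y [-37.042  14.336]
side -40 238 x [-6.33  22.194] y [-58.705  59.302]
side -20 185 x [-4.465 21.794] y [-58.817  59.31 ]
side 0 144 x [-8.931 19.4  ] y [-59.532  54.212]
top -160 35 x [-42.006 -23.021] y [-39.19    1.943]
top -140 92 x [-43.872 -18.897] y [-43.855   8.844]
top -120 23 x [-43.746 -16.288] y [-45.314   5.704]
top -40 22 x [-7.457  6.741] y [-59.8   -54.842]
top -20 8 x [-13.095  -7.312] y [-42.958 -37.922]
top 0 40 x [-12.047  15.122] y [-56.613 -41.087]
0.419 [-0.565  0.579  2.101  1.122  0.289 -3.314] 1.7275282593104056e-09 [-0.565  0.579  2.101  1.122  0.289 -0.173] 9.458289706998357e-11
0.35 [-0.543  0.58   2.063  0.783  0.303 -2.961] 7.68787117300107e-13 [-0.543  0.58   2.063  0.783  0.303  0.181] 3.2819905647352156e-14
```

View pics/side2.png

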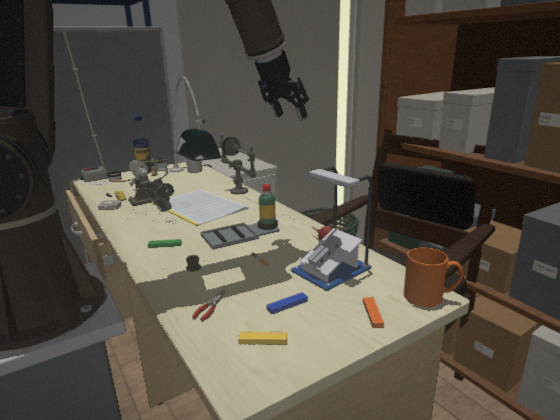

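The side view shows the rack with both bars at about (330,262), the can at (267,205), the tray at (237,234) and the gripper leaning back at (285,90). No camera body sticks out, so I can take the half turn of the wrist that stays inside joint 6's range.

Request:
jog_arm(travel=[[15,-16,6],[30,-32,12],[45,-48,18],[60,-64,24],[75,-80,30],[90,-97,35],[105,-113,41],[120,-130,47],[135,-146,53],[150,-162,59],[165,-178,65],[177,-193,69]], twist=[8.5,17,25.5,34,42.5,51,59.5,68,76.5,85,93.5,102])

```text
time: 10.8
position: [0.5155, -0.2512, 0.2623]
tcp_rot: [2.73, -0.083, 1.493]
force: [0.3, -0.7, 0.6]
grip_width: 1.001
grasp_force: 0.0
```

Request:
jog_arm(travel=[[0,0,0],[0,0,0],[0,0,0],[0,0,0],[0,0,0],[0,0,0],[0,0,0],[0,0,0],[0,0,0],[0,0,0],[0,0,0]], twist=[8.5,17,25.5,34,42.5,51,59.5,68,76.5,78.2,78.2])

```text
time: 11.9
position: [0.516, -0.2506, 0.2629]
tcp_rot: [3.137, -0.419, 0.121]
force: [-0.4, -0.2, 0.4]
grip_width: 1.007
grasp_force: 0.0
```

```bash
python3 - <<'E'
from h import *
from plant import camera_model,read_camera
import cv2
np.set_printoptions(precision=4,suppress=True)
s,p,R=state(); print(p,s["tcp_rot"],s["q"])
m=camera_model("wrist"); pic,D=read_camera("wrist")
np.save("pics/wrist1.npy",D); np.save("pics/wrist_T.npy",m["cam_to_world"]); print(m["fx"],m["cx"],m["cy"])
cv2.imwrite("pics/wrist1.png",pic[:,:,::-1])
E
```

```text
[ 0.516  -0.2506  0.2629] [ 3.137  -0.4193  0.1209] [-0.6529  0.3293  2.0576  0.5999  0.5215  0.3077]
355.3074413952091 278.166146725222 212.1156333469775
```

View pics/wrist1.png

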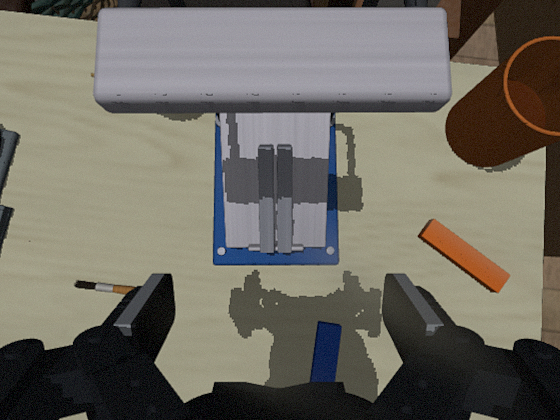

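```bash
python3 - <<'E'
from h import *
import cv2
K["wrist"]=(355.307,278.166,212.116)
np.set_printoptions(precision=1,suppress=True)
D=np.load("pics/wrist1.npy"); p=np.array([.516,-.2506,.2629]); R=Ro.from_euler("xyz",[3.137,-.4193,.1209])
T=np.load("pics/wrist_T.npy")
f=lambda u,v:R.inv().apply(dep("wrist",u,v,D)-p)*1e3
for v in (155,180,200,215,230,240,246,250): print(v,"a",f(266,v),"b",f(285,v),"ramp",f(240,v),f(310,v))
a=np.round(np.array(D[225,250:300])*1e3,0); print(a)
im=cv2.imread("pics/wrist1.png")[135:270,205:345]; cv2.imwrite("pics/crop2.png",cv2.resize(im,None,fx=4.4,fy=4.4,interpolation=cv2.INTER_CUBIC))
E
```

```text
155 a [ 34.5  -8.5 212.1] b [ 34.5   6.5 211.8] ramp [ 31.6 -31.3 233.7] [ 31.4  28.2 235. ]
180 a [ 14.3  -8.8 212.8] b [ 14.3   6.6 212.7] ramp [ 10.  -32.  233.6] [  9.9  28.7 233.9]
200 a [ -2.3  -8.9 212.3] b [ -2.2   6.6 211.9] ramp [ -8.1 -32.6 234.2] [ -7.8  29.1 233.2]
215 a [-15.   -9.  211.9] b [-14.9   6.7 211.6] ramp [-21.7 -33.  233.5] [-21.8  29.5 233.8]
230 a [-28.9  -9.2 213.8] b [-27.8   6.8 210.9] ramp [-36.1 -33.5 234.1] [-36.6  30.  235.4]
240 a [-37.5  -9.3 212.7] b [-37.7   6.9 213.2] ramp [-45.8 -33.8 234.1] [-46.2  30.2 234.9]
246 a [-43.   -9.3 212.8] b [-42.9   6.9 212.5] ramp [-52.4 -34.2 235.8] [-52.   30.4 234.8]
250 a [-46.6  -9.4 212.5] b [-46.5   6.9 212.2] ramp [-63.1 -36.2 251.8] [-63.7  32.2 252.9]
[320. 321. 320. 321. 321. 322. 321. 320. 320. 321. 298. 298. 297. 297.
 298. 297. 297. 297. 297. 297. 297. 298. 298. 297. 320. 322. 321. 320.
 298. 299. 298. 297. 298. 298. 298. 297. 298. 298. 295. 297. 299. 297.
 321. 321. 321. 321. 321. 321. 321. 320.]
```

View pics/crop2.png

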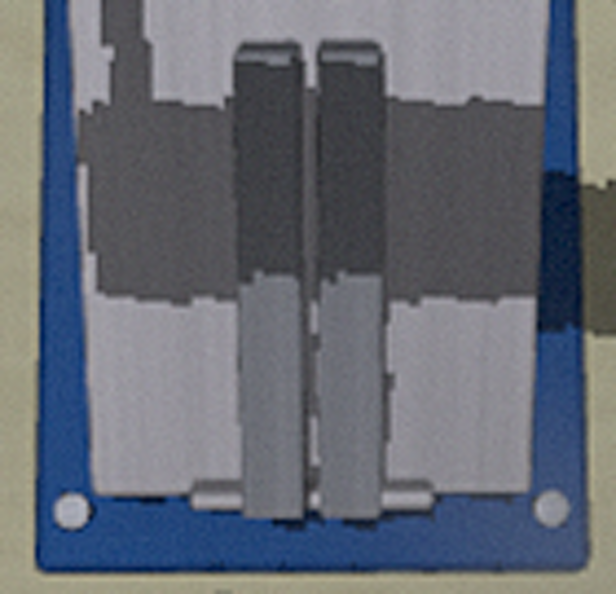

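The wrist view shows the bars at columns 260–291 and rows 147–252, with the lamp bar above them. In the tool frame the bar tops are at z 212 and the ramp at z 234, a difference of 22 as it should be. The pair's middle is at x −4, y −1.

Request:
jog_arm(travel=[[-4,-1,20],[-4,-1,45],[-4,-1,70],[-4,-1,95],[-4,-1,120],[-4,-1,140],[-4,-1,152],[-4,-1,158],[-4,-1,158]], twist=[0,0,0,0,0,0,0,0,0])

```text
time: 12.85
position: [0.5759, -0.2428, 0.1163]
tcp_rot: [3.138, -0.419, 0.12]
force: [0.0, 0.5, 0.7]
grip_width: 0.999
grasp_force: 0.0
```

```bash
python3 - <<'E'
from h import *
s,p,R=state(); p0=np.array([.516,-.2506,.2629]); R0=Ro.from_euler("xyz",[3.137,-.4193,.1209])
print(R0.inv().apply(p-p0)*1e3,(R0.inv()*R).as_rotvec(degrees=True),s["q"],s["force"])
E
```

```text
[ -4.49031584  -1.22230457 158.55120695] [ 0.03599891 -0.04271965  0.06766422] [-0.57092134  0.62629728  2.04736897  1.09974538  0.29166417 -0.15735502] [0.02828032 0.49731245 0.65810732]
```

Exactly placed. I'll close now.

Request:
jog_arm(travel=[[0,0,0],[0,0,0],[0,0,0],[0,0,0],[0,0,0],[0,0,0],[0,0,0],[0,0,0]], twist=[0,0,0,0,0,0,0,0], claw=0, squeeze=80)

```text
time: 13.65
position: [0.5758, -0.2431, 0.1176]
tcp_rot: [3.138, -0.42, 0.118]
force: [-7.3, 0.5, 12.9]
grip_width: 0.258
grasp_force: 78.9
```

Request:
jog_arm(travel=[[0,0,-3],[0,0,-8],[0,0,-18],[0,0,-33],[0,0,-53],[0,0,-78],[0,0,-103],[0,0,-128],[0,0,-148],[0,0,-158],[0,0,-158]], twist=[0,0,0,0,0,0,0,0,0,0,0])

```text
time: 14.75
position: [0.5118, -0.2504, 0.2623]
tcp_rot: [3.137, -0.42, 0.118]
force: [-0.6, 0.3, -3.2]
grip_width: 0.256
grasp_force: 79.2
```

```bash
python3 - <<'E'
from h import *
from plant import camera_model,read_camera
import cv2
s,p,R=state(); print(p,s["tcp_rot"],s["q"],s["grip_width"],s["grasp_force"],s["force"])
pic,D=read_camera("wrist"); cv2.imwrite("pics/wrist2.png",pic[:,:,::-1]); np.save("pics/wrist2.npy",D)
E
```

```text
[ 0.5118219  -0.2503876   0.26225754] [ 3.1367972  -0.4202902   0.11792752] [-0.65770906  0.32543441  2.06686585  0.60741536  0.51731173  0.29807087] 0.2562490225765582 79.15562510490417 [-0.56396569  0.34461884 -3.20828278]
```

View pics/wrist2.png

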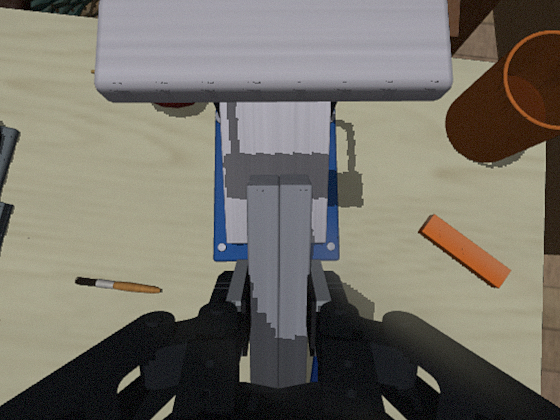

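The wrist view shows both bars held side by side between the pads, spanning columns 247–312 with the near end at the bottom, clear of the ramp. Next I need to level the tool.

```bash
cat > emu.py <<'E'
from kin import *
np.set_printoptions(precision=3,suppress=True)
def push(q,d_tool,n=1,w=.49):
    out=[]
    for i in range(n):
        p,R=fk(q,k); d=np.array(d_tool,float); d=d/np.linalg.norm(d)*min(.05,np.linalg.norm(d)/1e3); tp=p+R.apply(d)
        f=lambda x:np.r_[fk(x,k)[0]-tp,(fk(x,k)[1].inv()*R).as_rotvec()*w]
        q=least_squares(f,np.clip(q,np.array(lo)+1e-4,np.array(hi)-1e-4),bounds=(lo,hi)).x
        p,R=fk(q,k); z=R.as_matrix()[:,2]; out.append((p,z,q))
    return out
E
python3 - <<'E'
from emu import *
a=.118
print("validate:"); q=[.16394478,1.10916973,.23559221,-.04198726,1.69555102,-1.52545876]
for p,z,_ in push(q,[-2900,150,-400],3): print(p,z)
for r,zz in ((.5,.35),(.5,.25),(.55,.25),(.45,.35),(.45,.45)):
    pos=[r*np.cos(a),r*np.sin(a),zz]; Rt=want(0,tiltdir=a,tilt=.42,flip=False)[1]
    q,e=ik(pos,Rt,[.1,.3,2.1,.1,.4,-1.4]); print("pos",pos,"q",q,"err",e)
    if e<1e-3:
        for d in ([-50,0,0],[-45,0,20],[0,0,-50],[-35,0,-35]):
            o=push(q,d,5); print(d,"|",o[0][1],o[0][0],"|",o[4][1],o[4][0],o[4][2])
E
```

```text
validate:
[0.999 0.183 0.351] [ 0.149 -0.017 -0.989]
[1.012 0.185 0.352] [ 0.192 -0.009 -0.981]
[1.024 0.186 0.355] [ 0.234 -0.001 -0.972]
pos [np.float64(0.496523037246109), np.float64(0.05886317595831072), 0.35] q [0.039 0.04  2.162 0.065 0.521 1.442] err 7.271494604360607e-14
[-50, 0, 0] | [ 0.405  0.048 -0.913] [0.451 0.053 0.33 ] | [ 0.4    0.047 -0.915] [0.273 0.032 0.253] [-0.075 -0.198  2.67   0.29   0.273  1.114]
[-45, 0, 20] | [ 0.405  0.048 -0.913] [0.464 0.055 0.313] | [ 0.383  0.063 -0.922] [0.343 0.036 0.181] [-0.053  0.158  2.67   2.318  0.113 -0.909]
[0, 0, -50] | [ 0.405  0.048 -0.913] [0.476 0.056 0.396] | [ 0.405  0.048 -0.913] [0.395 0.047 0.578] [ 0.01  -0.273  1.869  0.049  1.129  1.451]
[-35, 0, -35] | [ 0.405  0.048 -0.913] [0.451 0.053 0.368] | [ 0.405  0.048 -0.913] [0.267 0.032 0.438] [-0.084 -0.485  2.292  0.103  0.924  1.324]
pos [np.float64(0.496523037246109), np.float64(0.05886317595831072), 0.25] q [0.039 0.187 2.301 0.138 0.237 1.364] err 6.175615574477433e-15
[-50, 0, 0] | [ 0.405  0.048 -0.913] [0.451 0.053 0.23 ] | [ 0.337  0.058 -0.94 ] [0.318 0.0
[... 1996 characters left out ...]
 np.float64(0.052976858362479645), 0.45] q [ 0.027 -0.137  2.069  0.052  0.793  1.451] err 2.0294810856597705e-09
[-50, 0, 0] | [ 0.405  0.048 -0.913] [0.402 0.048 0.43 ] | [ 0.405  0.048 -0.913] [0.22  0.026 0.348] [-0.177 -0.525  2.521  0.175  0.75   1.171]
[-45, 0, 20] | [ 0.405  0.048 -0.913] [0.414 0.049 0.413] | [ 0.405  0.048 -0.913] [0.283 0.034 0.267] [-0.064 -0.214  2.63   0.237  0.32   1.179]
[0, 0, -50] | [ 0.405  0.048 -0.913] [0.427 0.051 0.496] | [ 0.405  0.048 -0.913] [0.346 0.041 0.678] [-0.014 -0.341  1.68   0.055  1.385  1.44 ]
[-35, 0, -35] | [ 0.405  0.048 -0.913] [0.401 0.048 0.468] | [ 0.405  0.048 -0.913] [0.217 0.026 0.538] [-0.186 -0.606  2.099  0.129  1.248  1.251]
```

```bash
cat >> emu.py <<'E'
def row(q,d_tool,tw,w=.49):
    p,R=fk(q,k); d=np.array(d_tool,float); n=np.linalg.norm(d); d=d/max(n,1e-9)*min(50,n)/1e3
    tp=p+R.apply(d); Rt=R*Ro.from_euler("z",np.clip(tw,-8.59,8.59),degrees=True)
    f=lambda x:np.r_[fk(x,k)[0]-tp,(fk(x,k)[1].inv()*Rt).as_rotvec()*w]
    return least_squares(f,np.clip(q,np.array(lo)+1e-4,np.array(hi)-1e-4),bounds=(lo,hi)).x
E
python3 - <<'E'
from emu import *
Rt0=want(0,tiltdir=.118,tilt=.42,flip=False)[1]
for az,r,zz in ((-1.45,.6,.35),(-1.45,.6,.5),(-1.45,.75,.35),(-1.2,.65,.4)):
    pos=np.array([r*np.cos(az),r*np.sin(az),zz])
    for sg in (1,-1):
        q,e=ik(pos,Rt0,[az,.4,1.6,-.3,1.1,0])
        for i in range(30):
            q1=row(q,[0,0,0],8.59*sg)
            hit=abs(abs(q1[5])-2.92)<2e-3
            q=q1
            if hit: break
        print("az",az,r,zz,"sg",sg,"hit at",i,q,fk(q,k)[0]-pos)
        for j in range(8):
            q=row(q,[0,0,0],8.59*sg)
            if j in(0,1,3,5,7): print("  ",j,fk(q,k)[1].as_matrix()[:,2],fk(q,k)[0]-pos,q)
E
```

```text
az -1.45 0.6 0.35 sg 1 hit at 22 [-1.728  0.382  1.738  0.475  1.178  2.92 ] [-0.012  0.006 -0.009]
   0 [ 0.476  0.01  -0.879] [-0.027  0.016 -0.025] [-1.779  0.384  1.795  0.534  1.145  2.92 ]
   1 [ 0.515 -0.017 -0.857] [-0.041  0.026 -0.042] [-1.828  0.388  1.853  0.595  1.112  2.92 ]
   3 [ 0.58  -0.082 -0.811] [-0.061  0.049 -0.078] [-1.915  0.407  1.971  0.726  1.043  2.92 ]
   5 [ 0.626 -0.153 -0.765] [-0.071  0.071 -0.115] [-1.986  0.439  2.089  0.872  0.976  2.92 ]
   7 [ 0.651 -0.224 -0.725] [-0.072  0.093 -0.151] [-2.039  0.484  2.202  1.038  0.915  2.92 ]
az -1.45 0.6 0.35 sg -1 hit at 16 [-1.67   0.382  1.685  0.417  1.205 -2.92 ] [ 0.008 -0.003  0.005]
   0 [ 0.338  0.063 -0.939] [ 0.03  -0.009  0.017] [-1.612  0.38   1.645  0.364  1.222 -2.92 ]
   1 [ 0.288  0.068 -0.955] [ 0.052 -0.012  0.028] [-1.553  0.379  1.608  0.311  1.236 -2.92 ]
   3 [ 0.186  0.065 -0.98 ] [ 0.101 -0.014  0.044] [-1.43   0.38   1.55   0.205  1.257 -2.92 ]
   5 [ 0.084  0.043 -0.996] [ 0.151 -0.005  0.053] [-1.304  0.381  1.516  0.097  1.266 -2.92 ]
   7 [-0.014  0.003 -1.   ] [0.199 0.013 0.0
[... 2783 characters left out ...]
-1.706  0.403  1.99   0.907  1.     2.92 ]
   7 [ 0.702 -0.138 -0.699] [-0.097  0.065 -0.15 ] [-1.757  0.438  2.108  1.074  0.95   2.92 ]
az -1.2 0.65 0.4 sg -1 hit at 18 [-1.402  0.376  1.564  0.422  1.215 -2.92 ] [ 0.011 -0.001  0.007]
   0 [ 0.333  0.044 -0.942] [ 0.033 -0.     0.018] [-1.346  0.378  1.52   0.362  1.232 -2.92 ]
   1 [ 0.284  0.035 -0.958] [0.057 0.002 0.029] [-1.288  0.38   1.481  0.303  1.247 -2.92 ]
   3 [ 0.188  0.004 -0.982] [0.104 0.014 0.044] [-1.168  0.386  1.422  0.184  1.268 -2.92 ]
   5 [ 0.096 -0.045 -0.994] [0.151 0.036 0.051] [-1.044  0.389  1.393  0.063  1.273 -2.92 ]
   7 [ 0.013 -0.111 -0.994] [0.192 0.067 0.048] [-0.92   0.387  1.4   -0.06   1.258 -2.92 ]
```

```bash
python3 - <<'E'
from emu import *
go([.072,-.596,.35])
s,p,R=state(); q=np.array(s["q"]); t=R.inv().apply(np.array([.072,-.596,.35])-p)
for i in range(1,13):
    q,e=ik(p+R.apply(t*i/12),R*Ro.from_euler("z",-8.5*i,degrees=True),q)
    if i%2==0: print(i,q,e)
E
```

```text
t=14.80 travel [-399.9  292.9 -274.4]
2 [-0.85   0.243  2.129  0.62   0.611 -0.179] 2.560174294785611e-13
4 [-1.056  0.22   2.115  0.599  0.725 -0.635] 6.262074192520118e-14
6 [-1.253  0.226  2.062  0.562  0.845 -1.066] 3.4713898422467083e-14
8 [-1.427  0.257  1.975  0.519  0.962 -1.473] 2.881028748902281e-14
10 [-1.574  0.31   1.855  0.478  1.077 -1.855] 1.6701848237765656e-13
12 [-1.694  0.381  1.706  0.441  1.192 -2.214] 9.10419448163502e-12
```

Request:
jog_arm(travel=[[-33,24,-23],[-67,49,-46],[-100,73,-69],[-133,98,-91],[-167,122,-114],[-200,146,-137],[-233,171,-160],[-267,195,-183],[-300,220,-206],[-333,244,-229],[-367,268,-252],[-400,293,-274]], twist=[-8.5,-17,-25.5,-34,-42.5,-51,-59.5,-68,-76.5,-85,-93.5,-102])

```text
time: 16.0
position: [0.0707, -0.5972, 0.3484]
tcp_rot: [2.725, 0.059, 1.816]
force: [0.5, -1.4, -2.4]
grip_width: 0.26
grasp_force: 79.5
```

Request:
jog_arm(travel=[[0,0,0],[0,0,0],[0,0,0],[0,0,0]], twist=[-8.5,-17,-25.5,-34])

```text
time: 16.4
position: [0.0725, -0.5963, 0.3477]
tcp_rot: [2.822, 0.278, 2.377]
force: [0.3, -0.5, -4.0]
grip_width: 0.262
grasp_force: 79.5
```

```bash
python3 - <<'E'
from emu import *
s,p,R=state(); q=np.array(s["q"]); print(q,p,R.as_matrix()[:,2],s["grasp_force"],s["grip_width"])
for j in range(10):
    q=row(q,[0,0,0],-8.59); print(j,fk(q,k)[1].as_matrix()[:,2],fk(q,k)[0]-fk(s["q"],k)[0],q[5])
E
```

```text
[-1.7    0.41   1.667  0.438  1.206 -2.739] [ 0.073 -0.596  0.348] [ 0.405  0.046 -0.913] 79.47701811790466 0.2621553005146616
0 [ 0.405  0.046 -0.913] [ 0. -0.  0.] -2.8886118777476706
1 [ 0.368  0.057 -0.928] [ 0.016 -0.006  0.01 ] -2.9199999999999995
2 [ 0.319  0.065 -0.945] [ 0.038 -0.011  0.022] -2.9199999999999995
3 [ 0.269  0.069 -0.961] [ 0.062 -0.015  0.032] -2.9199999999999995
4 [ 0.219  0.069 -0.973] [ 0.086 -0.016  0.04 ] -2.9199999999999995
5 [ 0.167  0.064 -0.984] [ 0.111 -0.016  0.047] -2.9199999999999995
6 [ 0.116  0.055 -0.992] [ 0.136 -0.012  0.052] -2.9199999999999995
7 [ 0.066  0.041 -0.997] [ 0.162 -0.007  0.054] -2.9199999999999995
8 [ 0.017  0.022 -1.   ] [0.186 0.002 0.055] -2.9199999999999995
9 [-0.031 -0.001 -1.   ] [0.21  0.012 0.054] -2.9199999999999995
```

Now the 8.5° twist presses, one row at a time, against joint 6's limit to bring the tool upright.

Request:
jog_arm(travel=[[0,0,0]], twist=[-8.5])

```text
time: 16.5
position: [0.0727, -0.5963, 0.3478]
tcp_rot: [2.866, 0.321, 2.526]
force: [0.1, -0.2, -2.5]
grip_width: 0.261
grasp_force: 79.5
```

Request:
jog_arm(travel=[[0,0,0]], twist=[-8.5])

```text
time: 16.6
position: [0.0905, -0.6021, 0.358]
tcp_rot: [2.91, 0.314, 2.641]
force: [0.3, 0.4, -3.3]
grip_width: 0.263
grasp_force: 79.5
```

Request:
jog_arm(travel=[[0,0,0]], twist=[-8.5])

```text
time: 16.7
position: [0.1205, -0.6098, 0.374]
tcp_rot: [2.957, 0.289, 2.752]
force: [0.5, -1.1, -2.8]
grip_width: 0.264
grasp_force: 79.5
```

Request:
jog_arm(travel=[[0,0,0]], twist=[-8.5])

```text
time: 16.8
position: [0.1529, -0.6141, 0.3883]
tcp_rot: [3.0, 0.26, 2.861]
force: [-0.6, -1.3, -2.4]
grip_width: 0.261
grasp_force: 79.5
```

```bash
python3 - <<'E'
from emu import *
s,p,R=state(); q=np.array(s["q"]); print(q,p,R.as_matrix()[:,2],s["grasp_force"],s["grip_width"])
for j in range(10):
    q=row(q,[0,0,0],-8.59); print(j,fk(q,k)[1].as_matrix()[:,2],fk(q,k)[0]-fk(s["q"],k)[0],q[5])
E
```

```text
[-1.511  0.402  1.541  0.306  1.262 -2.923] [ 0.153 -0.614  0.388] [ 0.284  0.065 -0.957] 79.45297479629517 0.26099821699832615
0 [ 0.233  0.063 -0.97 ] [ 0.025 -0.001  0.009] -2.9199999999999995
1 [ 0.183  0.057 -0.982] [0.05  0.    0.016] -2.9199999999999995
2 [ 0.132  0.047 -0.99 ] [0.075 0.004 0.022] -2.9199999999999995
3 [ 0.083  0.032 -0.996] [0.101 0.011 0.025] -2.9199999999999995
4 [ 0.035  0.012 -0.999] [0.126 0.019 0.027] -2.9199999999999995
5 [-0.012 -0.012 -1.   ] [0.149 0.031 0.026] -2.9199999999999995
6 [-0.057 -0.04  -0.998] [0.172 0.044 0.023] -2.9199999999999995
7 [-0.1   -0.072 -0.992] [0.192 0.059 0.019] -2.9199999999999995
8 [-0.139 -0.108 -0.984] [0.211 0.075 0.012] -2.9199999999999995
9 [-0.175 -0.147 -0.973] [0.227 0.093 0.003] -2.9199999999999995
```

Request:
jog_arm(travel=[[0,0,0]], twist=[-8.5])

```text
time: 16.9
position: [0.1859, -0.6147, 0.4001]
tcp_rot: [3.037, 0.226, 2.963]
force: [-0.5, -0.1, -3.5]
grip_width: 0.258
grasp_force: 79.4
```

Request:
jog_arm(travel=[[0,0,0]], twist=[-8.5])

```text
time: 17.0
position: [0.2195, -0.6118, 0.4097]
tcp_rot: [3.069, 0.188, 3.061]
force: [0.3, -0.3, -2.8]
grip_width: 0.257
grasp_force: 79.4
```

Request:
jog_arm(travel=[[0,0,0]], twist=[-8.5])

```text
time: 17.1
position: [0.2532, -0.6054, 0.4171]
tcp_rot: [3.097, 0.147, -3.127]
force: [0.8, -0.8, -2.5]
grip_width: 0.26
grasp_force: 79.4
```

Request:
jog_arm(travel=[[0,0,0]], twist=[-8.5])

```text
time: 17.2
position: [0.2867, -0.5953, 0.4223]
tcp_rot: [3.121, 0.104, -3.035]
force: [0.1, -0.4, -3.1]
grip_width: 0.259
grasp_force: 79.4
```

```bash
python3 - <<'E'
from emu import *
s,p,R=state(); q=np.array(s["q"]); print(q,p,R.as_matrix()[:,2],s["grasp_force"],s["grip_width"])
for j in range(4):
    q=row(q,[0,0,0],-8.59); print(j,fk(q,k)[1].as_matrix()[:,2],fk(q,k)[0]-fk(s["q"],k)[0],q[5])
E
```

```text
[-1.216  0.404  1.429  0.11   1.304 -2.923] [ 0.287 -0.595  0.422] [ 0.101  0.031 -0.994] 79.42375659942627 0.2593455227525632
0 [ 0.053  0.009 -0.999] [0.025 0.01  0.002] -2.9199999999999995
1 [ 0.008 -0.017 -1.   ] [0.048 0.022 0.002] -2.9199999999999995
2 [-0.035 -0.047 -0.998] [ 0.07   0.037 -0.   ] -2.9199999999999995
3 [-0.076 -0.08  -0.994] [ 0.091  0.053 -0.004] -2.9199999999999995
```

Request:
jog_arm(travel=[[0,0,0]], twist=[-8.5])

```text
time: 17.3
position: [0.3192, -0.5816, 0.4252]
tcp_rot: [-3.141, 0.059, -2.945]
force: [0.6, -0.0, -2.9]
grip_width: 0.259
grasp_force: 79.4
```

Request:
jog_arm(travel=[[0,0,0],[0,0,0]], twist=[-8.5,-8.5])

```text
time: 17.5
position: [0.3529, -0.5621, 0.4254]
tcp_rot: [-3.125, 0.013, -2.852]
force: [-0.1, -0.3, -2.9]
grip_width: 0.262
grasp_force: 79.5
```

```bash
python3 - <<'E'
from emu import *
s,p,R=state(); q=np.array(s["q"]); print(q,p,R.as_matrix()[:,2],s["tcp_rot"])
E
```

```text
[-1.06   0.403  1.419  0.009  1.301 -2.923] [ 0.353 -0.562  0.425] [ 0.017 -0.012 -1.   ] [-3.125  0.013 -2.852]
```

```bash
python3 - <<'E'
from emu import *
Rt=want(0,tiltdir=-.092,tilt=0,flip=True)[1]
go([.5073,.0834,.25],Rt)
s,p,R=state(); q=np.array(s["q"]); t=np.array([.5073,.0834,.25])-p
for i in range(1,16):
    q,e=ik(p+t*i/15,R*Ro.from_euler("z",21.8*i/15,degrees=True),q)
    if i%3==0: print(i,q,e)
E
```

```text
t=17.50 travel [-330.   577.4  170.3] rotvec(tool,deg) [-0.78  0.91 21.86]
3 [-0.901  0.277  1.697  0.007  1.148 -2.688] 1.2823788790626912e-08
6 [-0.692  0.205  1.884  0.002  1.032 -2.402] 5.9287159691378055e-09
9 [-0.435  0.185  2.004 -0.004  0.932 -2.065] 2.1469035981608834e-09
12 [-0.154  0.226  2.049 -0.012  0.848 -1.702] 9.48009158893985e-10
15 [ 0.112  0.319  2.016 -0.019  0.791 -1.355] 9.9841457246912e-10
```

Request:
jog_arm(travel=[[-20,35,10],[-42,74,22],[-65,113,33],[-88,153,45],[-110,193,57],[-133,233,69],[-156,273,80],[-179,312,92],[-202,352,104],[-224,392,116],[-247,432,127],[-270,472,139]], twist=[0.5,2,4,6,8,10,12,14,16,18,20,21.9])

```text
time: 18.7
position: [0.4791, -0.0366, 0.2817]
tcp_rot: [-3.13, 0.018, 3.038]
force: [0.9, -0.2, -1.7]
grip_width: 0.258
grasp_force: 79.6
```

```bash
python3 - <<'E'
from emu import *
go([.5073,.0834,.2],want(0,tiltdir=-.092,tilt=0,flip=True)[1])
E
```

```text
t=18.70 travel [-14.2 123.1  80.6] rotvec(tool,deg) [-0.64  1.01 -0.67]
```

Request:
jog_arm(travel=[[-5,40,20],[-10,80,45],[-14,115,70],[-14,123,81],[-14,123,81],[-14,123,81]], twist=[-0.3,-0.7,-0.7,-0.7,-0.7,-0.7])

```text
time: 19.3
position: [0.5066, 0.0809, 0.2004]
tcp_rot: [-3.129, 0.017, 3.052]
force: [-0.6, -0.8, -2.1]
grip_width: 0.261
grasp_force: 79.8
```

```bash
python3 - <<'E'
from emu import *
from plant import camera_model,read_camera
import cv2
s,p,R=state(); print(p,s["tcp_rot"])
m=camera_model("wrist"); np.save("pics/wrist_T.npy",m["cam_to_world"])
pic,D=read_camera("wrist"); np.save("pics/wrist3.npy",D); cv2.imwrite("pics/wrist3.png",pic[:,:,::-1])
pic,D=read_camera("side"); np.save("pics/side3.npy",D); cv2.imwrite("pics/side3.png",pic[:,:,::-1])
go([.5073,.0834,.2],want(0,tiltdir=-.092,tilt=0,flip=True)[1])
E
```

```text
[0.507 0.081 0.2  ] [-3.129  0.017  3.052]
t=19.40 travel [0.1 3.  1.3] rotvec(tool,deg) [-0.69  1.09  0.09]
```

View pics/wrist3.png

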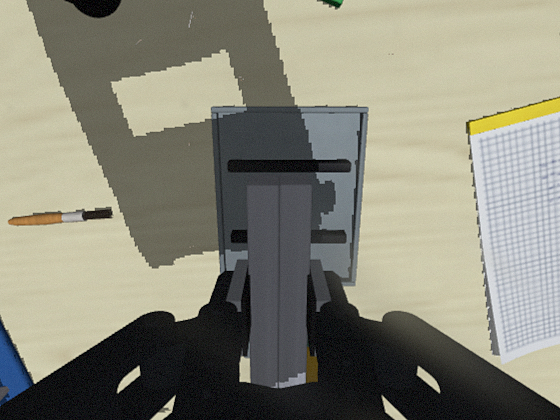

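The wrist view shows the bar pair at columns 247–312 over the tray. The robot-side rim runs (213,107)–(367,107), and the ribs run (229,165)–(350,165) and (231,237)–(345,237).

```bash
python3 - <<'E'
from h import *
K["wrist"]=(355.307,278.166,212.116)
np.set_printoptions(precision=4,suppress=True)
D=np.load("pics/wrist3.npy"); s,p,R=state()
r=[onz("wrist",u,v,.014) for u,v in ((229,165),(350,165),(231,237),(345,237))]
print(np.array(r),"ctr",np.mean(r,0)); n=r[0]-r[1]; print("len",np.linalg.norm(n),np.linalg.norm(r[2]-r[3]),"sep",np.linalg.norm((r[0]+r[1]-r[2]-r[3])/2),"yaw of ribs",np.arctan2(n[1],n[0]),np.arctan2((r[2]-r[3])[1],(r[2]-r[3])[0]))
print("rim",onz("wrist",213,107,.012),onz("wrist",367,107,.012))
f=lambda u,v:R.inv().apply(dep("wrist",u,v,D)-p)*1e3
np.set_printoptions(precision=1)
for v in (188,200,220,250,300,340,365,375,380): print(v,f(264,v),f(295,v))
print(D[220,240:320]*1e3)
E
```

```text
[[0.4736 0.0447 0.014 ]
 [0.4812 0.1314 0.014 ]
 [0.5291 0.0388 0.014 ]
 [0.5365 0.126  0.014 ]] ctr [0.5051 0.0852 0.014 ]
len 0.08704128097312379 0.0874578410402329 sep 0.05565889356764695 yaw of ribs -1.6585476166412683 -1.6556895977848989
rim [0.4328 0.0386 0.012 ] [0.4424 0.1445 0.012 ]
188 [46.5 -5.8 56.1] [46.5  5.2 55.9]
200 [41.9 -5.9 56.5] [41.7  5.4 57.3]
220 [34.1 -6.  57.2] [34.2  5.5 56.9]
250 [21.9 -6.2 57.7] [22.2  5.6 57.1]
300 [ 0.8 -6.4 57. ] [ 0.7  5.9 57.2]
340 [-17.2  -6.5  56.2] [-17.6   6.2  56.8]
365 [-30.3  -6.7  57.3] [-29.3   6.3  56.1]
375 [-34.   -6.7  55.6] [-35.8   6.5  57.7]
380 [-38.2  -6.8  57.5] [-37.9   6.5  57.2]
[281.3 281.6 280.9 280.7 280.4 279.8 280.5 130.7 131.7 130.1 130.5 130.4
 130.8 131.8 130.1 130.9 131.2 130.7 131.7 129.4 130.8 129.7 130.9 130.8
 131.6 130.8 131.  131.3 130.3 131.5 130.6 131.5 129.9 130.9 131.5 131.4
 131.1 131.  130.7 131.5 131.1 132.7 130.7 130.9 131.  131.1   0.  132.1
 129.7 130.7 131.2 131.3 130.2 131.1 131.3 131.2 132.  130.5 130.4 129.9
 130.8 131.5 131.9 130.7 130.8 131.2 131.5 131.3 130.1 130.9 130.9 131.7
 279.  281.2 280.1 280.3 279.4 279.6 281.1 279.9]
```

```bash
python3 - <<'E'
from h import *
go([.508,.0843,.105]); go([.508,.0843,.090])
E
```

```text
t=19.40 travel [ 1.3  5.1 96.3]
t=19.40 travel [  1.5   5.3 111.3]
```

Request:
jog_arm(travel=[[0.5,3,20],[0.8,5,45],[1,5,70],[1.2,5,85],[1.3,5,93],[1.3,5,97],[1.3,5,99],[1.3,5,101],[1.3,5,103]], twist=[0,0,0,0,0,0,0,0,0])

```text
time: 20.3
position: [0.5082, 0.085, 0.0983]
tcp_rot: [-3.13, 0.02, 3.052]
force: [0.3, 0.1, -2.7]
grip_width: 0.258
grasp_force: 79.8
```

Request:
jog_arm(travel=[[0,0,1],[0,0,2],[0,0,2]], twist=[0,0,0])

```text
time: 20.6
position: [0.5078, 0.0851, 0.0958]
tcp_rot: [-3.129, 0.019, 3.053]
force: [0.7, -0.6, -2.4]
grip_width: 0.261
grasp_force: 79.8
```

Not yet in contact. I'll go on in 1 mm steps and watch the force.

Request:
jog_arm(travel=[[0,0,1],[0,0,2],[0,0,2]], twist=[0,0,0])

```text
time: 20.9
position: [0.5078, 0.085, 0.0936]
tcp_rot: [-3.129, 0.018, 3.053]
force: [0.4, 0.0, -2.5]
grip_width: 0.261
grasp_force: 79.8
```

Request:
jog_arm(travel=[[0,0,1],[0,0,1]], twist=[0,0])

```text
time: 21.1
position: [0.5079, 0.085, 0.0927]
tcp_rot: [-3.129, 0.018, 3.052]
force: [0.4, -0.9, -3.2]
grip_width: 0.256
grasp_force: 79.8
```

Request:
jog_arm(travel=[[0,0,1],[0,0,1]], twist=[0,0])

```text
time: 21.3
position: [0.5079, 0.0849, 0.0917]
tcp_rot: [-3.129, 0.018, 3.053]
force: [0.6, 0.3, -2.4]
grip_width: 0.257
grasp_force: 79.8
```

Request:
jog_arm(travel=[[0,0,1],[0,0,1]], twist=[0,0])

```text
time: 21.5
position: [0.508, 0.0849, 0.0909]
tcp_rot: [-3.129, 0.019, 3.053]
force: [-1.3, -1.1, 3.8]
grip_width: 0.261
grasp_force: 80.7
```

Request:
jog_arm(travel=[[0,0,0.7],[0,0,0.7],[0,0,0.7]], twist=[0,0,0], squeeze=20)

```text
time: 21.8
position: [0.5081, 0.0849, 0.0906]
tcp_rot: [-3.129, 0.019, 3.053]
force: [-1.7, -1.0, 12.5]
grip_width: 0.258
grasp_force: 81.9
```

Request:
jog_arm(travel=[[0,0,0],[0,0,0],[0,0,0]], twist=[0,0,0], claw=32)

```text
time: 22.1
position: [0.508, 0.0849, 0.09]
tcp_rot: [-3.129, 0.019, 3.052]
force: [-1.0, 0.6, -0.2]
grip_width: 0.374
grasp_force: 0.0
```

Request:
jog_arm(travel=[[0,0,0],[0,0,0],[0,0,0],[0,0,0]], twist=[0,0,0,0], claw=60)

```text
time: 22.5
position: [0.5079, 0.0849, 0.09]
tcp_rot: [-3.129, 0.018, 3.052]
force: [0.1, -0.3, -0.1]
grip_width: 0.697
grasp_force: 0.0
```

Request:
jog_arm(travel=[[0,0,-5],[0,0,-20],[0,0,-50],[0,0,-90],[0,0,-130],[0,0,-160],[0,0,-170]], twist=[0,0,0,0,0,0,0])

```text
time: 23.2
position: [0.5059, 0.0875, 0.2635]
tcp_rot: [-3.13, 0.023, 3.053]
force: [-0.3, -0.6, -1.0]
grip_width: 0.701
grasp_force: 0.0
```

```bash
python3 - <<'E'
from h import *
from plant import camera_model,read_camera
import cv2
s,p,R=state(); print(s["time"],p,s["tcp_rot"],s["grip_width"])
m=camera_model("wrist"); np.save("pics/wrist_T.npy",m["cam_to_world"])
pic,D=read_camera("wrist"); np.save("pics/wrist4.npy",D); cv2.imwrite("pics/wrist4.png",pic[:,:,::-1])
go([.6316,.0721,.26]); go([.6316,.0721,.210])
E
```

```text
23.2 [0.50593435 0.08747185 0.26348843] [-3.13028839  0.02302554  3.05251139] 0.7007908118091438
t=23.25 travel [-126.4   -4.1    6.4]
t=23.25 travel [-125.2   -3.5   56.4]
```

View pics/wrist4.png

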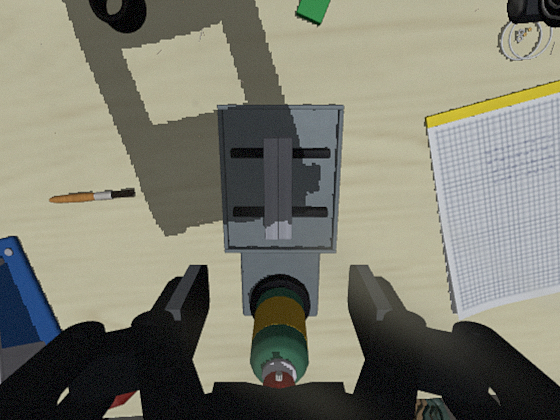

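The wrist view shows both bars standing side by side on both ribs, columns 264–292 and rows 138–240, centred in the tray. The cap is at about (278,377). Now I'll close the fingers and press the cap.

Request:
jog_arm(travel=[[-30,-1,2],[-65,-2,4],[-100,-3,6],[-126,-4,8],[-126,-4,8],[-126,-4,8],[-126,-4,8]], twist=[0,0,0,0,0,0,0], claw=0)

```text
time: 23.95
position: [0.6289, 0.0721, 0.2536]
tcp_rot: [-3.129, 0.017, 3.053]
force: [-0.1, 0.1, 0.7]
grip_width: -0.001
grasp_force: 0.0
```

```bash
python3 - <<'E'
from h import *
s,p,R=state(); print(p,s["grip_width"]); go([.6312,.0725,.213]); go([.6312,.0725,.204])
E
```

```text
[0.6289414  0.0720655  0.25360793] -0.0006712976433315231
t=23.95 travel [-1.5  1.1 40.6]
t=23.95 travel [-1.4  1.3 49.6]
```

Request:
jog_arm(travel=[[-1,1,15],[-1.5,1,30],[-1.5,1,38],[-1.5,1,40],[-1.5,1,40]], twist=[0,0,0,0,0])

```text
time: 24.45
position: [0.6322, 0.0723, 0.2138]
tcp_rot: [-3.129, 0.018, 3.053]
force: [0.3, -0.6, -0.3]
grip_width: -0.002
grasp_force: 0.0
```

Request:
jog_arm(travel=[[0,0,2],[0,0,4],[0,0,6],[0,0,6]], twist=[0,0,0,0])

```text
time: 24.85
position: [0.6328, 0.0722, 0.2085]
tcp_rot: [-3.129, 0.019, 3.052]
force: [0.4, 0.5, 3.1]
grip_width: -0.001
grasp_force: 0.9
```

Request:
jog_arm(travel=[[0,0,1.5],[0,0,3],[0,0,3]], twist=[0,0,0])

```text
time: 25.15
position: [0.6328, 0.0722, 0.2055]
tcp_rot: [-3.129, 0.019, 3.052]
force: [0.6, 0.7, 4.1]
grip_width: -0.003
grasp_force: 1.8
```

Request:
jog_arm(travel=[[0,0,1],[0,0,1.5],[0,0,1.5]], twist=[0,0,0])

```text
time: 25.45
position: [0.6328, 0.0722, 0.204]
tcp_rot: [-3.129, 0.019, 3.052]
force: [0.7, 1.7, 4.6]
grip_width: 0.005
grasp_force: 2.2
```

Request:
jog_arm(travel=[[0,0,1],[0,0,1.5],[0,0,1.5]], twist=[0,0,0])

```text
time: 25.75
position: [0.6329, 0.0722, 0.2034]
tcp_rot: [-3.129, 0.019, 3.052]
force: [-3.6, 1.4, 17.6]
grip_width: 0.003
grasp_force: 8.7
```

Request:
jog_arm(travel=[[0,0,1],[0,0,1],[0,0,1]], twist=[0,0,0])

```text
time: 26.05
position: [0.6329, 0.0722, 0.2031]
tcp_rot: [-3.13, 0.02, 3.052]
force: [-7.3, 1.1, 29.3]
grip_width: 0.002
grasp_force: 14.3
```

The cap is on its hard stop. I'll lift off and check.

Request:
jog_arm(travel=[[0,0,-5],[0,0,-20],[0,0,-50],[0,0,-80],[0,0,-110],[0,0,-110],[0,0,-110]], twist=[0,0,0,0,0,0,0])

```text
time: 26.75
position: [0.6308, 0.0736, 0.3123]
tcp_rot: [-3.129, 0.02, 3.053]
force: [0.4, -0.2, -0.3]
grip_width: 0.0
grasp_force: 0.0
```

```bash
python3 - <<'E'
from h import *
from plant import read_camera
import cv2
pic,D=read_camera("side"); a=pic[150:280,190:390,::-1]
cv2.imwrite("pics/fin.png",cv2.resize(a,None,fx=4,fy=4,interpolation=cv2.INTER_CUBIC))
E
```

```text
(no output)
```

View pics/fin.png

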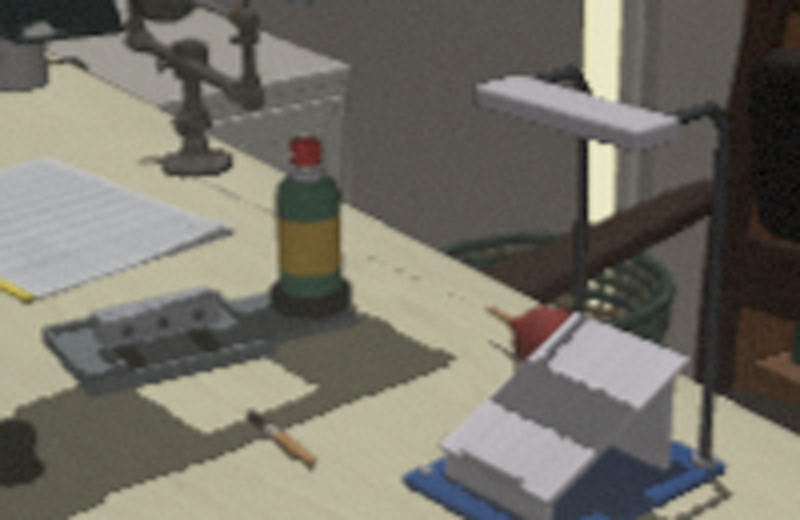

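The final crop shows the pair on edge across the ribs at (165,315), the cap up at (306,150), the rack empty, and the brush (280,438) and blower (540,330) where they were. Handing in.

```bash
python3 -c "
from plant import job
print(job.hand_in())"
```

```text
the job is handed in; nothing more can be done
None
```

The pair of parallels stands side by side on edge across both ribs of the tray, released. I pressed the cap down to its stop and it came back up, I left the brush and blower alone, and the job is handed in; the hand-in gave no verdict.

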